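Clear two piles of repair-bench kit onto their own places

TASK

Take the two piles of kit apart from the top down, one thing at a time, never lifting anything that still has something else on it. Put the silver drive in the green cradle, the black drive in the red cradle, the teal camera head on the pink pad, the orange tester on the yellow charging base and the lens on the white round stand. Each should end right way up, flat on the middle of its place, with its long side along the long side of the place (the lens is round, so any way round), and be let go.

Things in the scene. Friction and masses are not known exactly. Their poses are not given: they have to be found in the camera images.
- silver_drive: bare silver (aluminium) disk drive with a grey round spot and a small white patch on top, 60 x 104 x 22 mm high (body x, y, z), box-shaped; starts on the table at the bottom of one of the two piles; origin at the centre of its underside, z up, y along its long side
- black_drive: black disk drive with a small white patch on top, 60 x 104 x 22 mm high (body x, y, z), box-shaped; starts on the table at the bottom of the other pile; origin at the centre of its underside, z up, y along its long side
- camera_head: microscope camera head: teal box with a black panel in the middle of its teal top and small red buttons, 50 x 66 x 32 mm high (body x, y, z); starts lying on either of the two drives, perhaps with the lens standing on it; origin at the centre of its underside, z up, y along its long side
- tester: orange cable tester, a box with a black panel and a row of small green lamps on top, 50 x 66 x 32 mm high (body x, y, z); starts lying on either of the two drives, perhaps with the lens standing on it; origin at the centre of its underside, z up, y along its long side
- lens: black round lens barrel with a steel ring and a dark violet glass in its top end, an upright cylinder 40 mm in diameter and 36 mm high; starts standing on top of the camera head or of the tester; origin at the centre of its underside, z up
- green_cradle: fixed green drive cradle, base plate 76 x 140 x 8 mm high (body x, y, z) with a cheek 5 mm thick rising 8 mm above the plate along each short end (130 mm free between the cheeks), long sides open; origin at the centre of its underside, the drive's seat is 8 mm above it; y along its long side
- red_cradle: fixed red drive cradle, same shape and sizes as the green one; origin at the centre of its underside, the drive's seat is 8 mm above it; y along its long side
- pink_pad: fixed pink anti-static pad, flat, 70 x 90 x 10 mm high (body x, y, z), with a darker pink rectangle marking its middle; origin at the centre of its underside, top 10 mm above it; y along its long side
- yellow_base: fixed yellow charging base, flat, 70 x 90 x 10 mm high (body x, y, z), with three small brass contacts at its centre, which do not stand up; origin at the centre of its underside, top 10 mm above it; y along its long side
- white_stand: fixed white round lens stand, a flat disc 72 mm in diameter and 12 mm high with a grey spot marking its middle; origin at the centre of its underside, top 12 mm above it
Not all that is in view belongs to the job. What is meant by the tester is not blue, and is the larger of those in its own colour.

How it is judged:
At the end, for the whole second after the job is handed in: Each of the five things rests, released, right way up (within 0.1 rad) and flat on its own place (height within 4 mm), its centre within 12 mm of the place's centre; the drives, the camera head and the tester also have their long side within 0.25 rad of the place's long side, either way round (horizontal distance between silver_drive and green_cradle below 0.012 m and z of silver_drive in the frame of green_cradle between 0.004 and 0.012 m and angle between each of silver_drive, black_drive, camera_head, tester, lens's own z axis and vertical below 0.1 rad and linear speed of each of silver_drive, black_drive, camera_head, tester, lens below 0.02 m/s and angular speed of each of silver_drive, black_drive, camera_head, tester, lens below 0.2 rad/s and angle between the y axis of silver_drive and the y axis of green_cradle, either way round below 0.25 rad and horizontal distance between black_drive and red_cradle below 0.012 m and z of black_drive in the frame of red_cradle between 0.004 and 0.012 m and angle between the y axis of black_drive and the y axis of red_cradle, either way round below 0.25 rad and horizontal distance between camera_head and pink_pad below 0.012 m and z of camera_head in the frame of pink_pad between 0.006 and 0.014 m and angle between the y axis of camera_head and the y axis of pink_pad, either way round below 0.25 rad and horizontal distance between tester and yellow_base below 0.012 m and z of tester in the frame of yellow_base between 0.006 and 0.014 m and angle between the y axis of tester and the y axis of yellow_base, either way round below 0.25 rad and horizontal distance between lens and white_stand below 0.012 m and z of lens in the frame of white_stand between 0.008 and 0.016 m); the robot touches nothing.
It fails at once if A drive, the camera head or the tester is lifted while another thing rests on it ((height (world z) of silver_drive above 0.035 m and contact force between silver_drive and camera_head above 0.3 N) or (height (world z) of silver_drive above 0.035 m and contact force between silver_drive and tester above 0.3 N) or (height (world z) of silver_drive above 0.035 m and contact force between silver_drive and lens above 0.3 N) or (height (world z) of black_drive above 0.035 m and contact force between black_drive and camera_head above 0.3 N) or (height (world z) of black_drive above 0.035 m and contact force between black_drive and tester above 0.3 N) or (height (world z) of black_drive above 0.035 m and contact force between black_drive and lens above 0.3 N) or (height (world z) of camera_head above 0.045 m and contact force between camera_head and lens above 0.3 N) or (height (world z) of tester above 0.045 m and contact force between tester and lens above 0.3 N)).
It also fails if it takes over 138 s, if anything falls off the work surface, if the arm or the gripper's body presses on something with over 40 N, if the wrist force passes 120 N, or if a joint passes its speed limit or range.

ROBOT

A 6-joint arm with a two-finger parallel gripper is mounted at the origin on the work surface. World frame = base frame: x ahead of the robot, y to its left, z up, the work surface at z = 0. Lengths are in m, angles in rad, forces in N, time in s.
With the tool pointing down it reaches from about 0.325 to 0.9 m from the base axis. Payload 3.5 kg.
Tool frame: the origin (TCP) lies on the mounting face of the last link; the fingertips stand 173 mm ahead of it and the grasp point (between the pads) lies 155 mm ahead of it; z points along the fingers, y is the direction in which the jaws open and shut (so a half turn about z gives the same grasp; the last joint's range is limited). The gripper opens to 85 mm and grips with 20 to 120 N. Pads are 22 mm wide; open, the fingers measure 114 mm over their backs; the gripper's body (76 mm by 85 mm) begins 54 mm behind the grasp point. The pads swing forward as they close: fully open they stand 13 mm farther back than shut.
Start: joints at [-1.37, 0.276, -0.026, 1.268, 0, 1.467], TCP at [0.187, -0.596, 0.405] pointing down, gripper open.
Joint ranges: [-3.12, 3.12], [-0.85, 1.88], [-1.08, 1.24], [-1.95, 2.15], [-1.57, 1.53], [-3.14, 3.14]. Speed limits (rad/s): [2.57, 2.57, 3.14, 3.14, 3.14, 3.14].

INTERFACE

Orientations are given as a unit quaternion [x, y, z, w].
In Python, from station import r, camera, camera_params, ticket gives the robot as it stands.
- The arm moves only by the tool arm_command, never from a script. Its argument "deltas" is a list that holds one entry, the list of rows, each a list of 5 numbers: the closure in counts, from 0 (fully open) to 255 (shut), then the shift along the tool's x, y, z in m, then the turn about the tool's z in rad. In form: [[[claw, tx, ty, tz, twist], ...]]. A call has 1 to 12 rows; each row is the pose to reach, as a shift and turn from the pose commanded when the call began, along the tool's axes at that moment; what a row does not reach only later rows make up. A row lasts 1/12 s, in which the tool goes at most 41.7 mm and 7.16 degrees, less where a joint would pass 70% of its speed; a pose out of reach is approached as far as the arm can. A call with a gripper value outside its range is refused whole. The fingers move at their own pace and stop on an object; the grip force is fixed at half the most. Time passes only in rows, so rows that repeat a pose let the fingers close. It gives the time, the measured TCP pose, the force and the opening at its end, in the units of the state.
- r.state(): the state, without advancing time (a new reading comes with each control period).
- camera(name): name is "scene" or "top" or "wrist"; returns (picture, depth): 480x640x3 uint8, red, green, blue; 480x640 float32, m along the optical axis (not along the pixel's ray), 0 where there is no reading.
- camera_params(name): a dict with "camera_matrix" (3x3 intrinsics, pixels), "R" (3x3) and "t" (3): a world point X has camera coordinates R X + t. Camera axes: x right, y down, z forward; pixel columns grow to the right and rows downward; lengths in m; the calibration is good to about 2 mm. A picture is of the moment at which its call begins: read the wrist's pose just before it. camera_params takes no time and is no camera call; for the wrist camera it gives the pose at the moment of the call.
- ticket.close_job(): hands the job in, once; it reports no verdict.
The state is a dict: "time_s": time; "q": joint angles; "qd": joint speeds; "joint_efforts": joint torques, N m; "ee_pos": TCP position; "eef_rot": TCP orientation; "force": force on the tool from outside, world axes, zero at the start; "torque": the same for the moment, N m; "gripper_width": opening from 0.0 (shut) to 1.0 (fully open).
Only numpy, scipy, OpenCV 4.12 (cv2) and the standard library are available. Lean on these libraries where they do the work, as an engineer would, in place of code of your own. Each camera call takes 0.05 s, during which the arm holds its last target. There are 200 camera calls.

## Working session

There is one attempt and no reset: what is moved stays moved. The work goes in short steps, Python scripts to look and compute and a tool call to move; the robot and the scene stay as the last step left them, time stands still between calls to the robot, and variables do not carry over. Pictures are saved under pics/ and viewed, about 12 in all and at most 16, crops included, and the job is handed in when it is done.

Besides the shell and the picture viewer there is one more tool, called as a command line: name --argument value ..., lists and objects as JSON in quotes. arm_command: Moves the arm, as the interface text tells. Its arguments: {"type":"object","properties":{"deltas":{"type":"array"}},"required":["deltas"]}

```bash
mkdir -p pics; ls; python3 - <<'E'
from station import r, camera, camera_params, ticket
import cv2, numpy as np
print(r.state())
for n in ("top","scene"):
    p,d=camera(n); cv2.imwrite(f"pics/{n}0.png",p[:,:,::-1]); np.save(f"pics/{n}0.npy",d)
    c=camera_params(n); print(n,c)
E
```

```text
pics
{'time_s': 0.0, 'q': array([-1.37040305e+00,  2.77144371e-01, -2.79139714e-02,  1.26799403e+00,
        2.83205080e-06,  1.46739265e+00]), 'qd': array([-3.69827867e-04, -5.57069433e-04,  2.12887194e-03,  2.59161990e-04,
        1.46693888e-03, -8.33248087e-05]), 'joint_efforts': array([ 1.49611220e-03, -4.45508802e+01,  2.95203137e+01,  1.63403543e-02,
       -4.51145775e-05,  4.83902966e-06]), 'ee_pos': array([ 0.18687399, -0.59598676,  0.40353661]), 'eef_rot': array([ 9.88484962e-01,  1.51314927e-01, -5.32674149e-05, -1.12676475e-03]), 'force': array([ 0.26973511, -0.26892653, -1.40416569]), 'torque': array([ 0.00834419, -0.02525782, -0.00692359]), 'gripper_width': 0.9977168377858596}
top {'camera_matrix': array([[489.3559126 ,   0.        , 318.56604252],
       [  0.        , 489.3559126 , 237.28551847],
       [  0.        ,   0.        ,   1.        ]]), 'R': array([[-0.00948657, -0.99911777,  0.04091063],
       [-0.99786291,  0.00681369, -0.06498611],
       [ 0.06465002, -0.04143969, -0.9970472 ]]), 't': array([0.01188666, 0.43466012, 0.93378801])}
scene {'camera_matrix': array([[581.16934585,   0.        , 322.09794364],
       [  0.        , 581.16934585, 231.51353321],
       [  0.        ,   0.        ,   1.        ]]), 'R': array([[ 0.24895706,  0.96849378,  0.00633841],
       [ 0.70966934, -0.17796333, -0.68168797],
       [-0.65908256,  0.17420921, -0.73161557]]), 't': array([-0.12589561, -0.26020201,  1.45293715])}
```

View pics/top0.png

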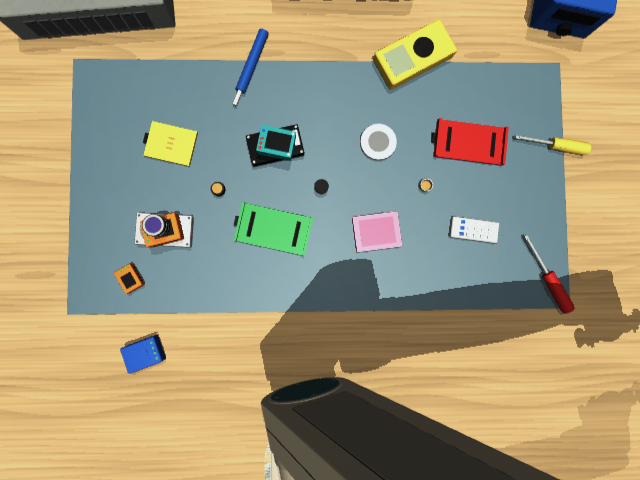

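View pics/scene0.png

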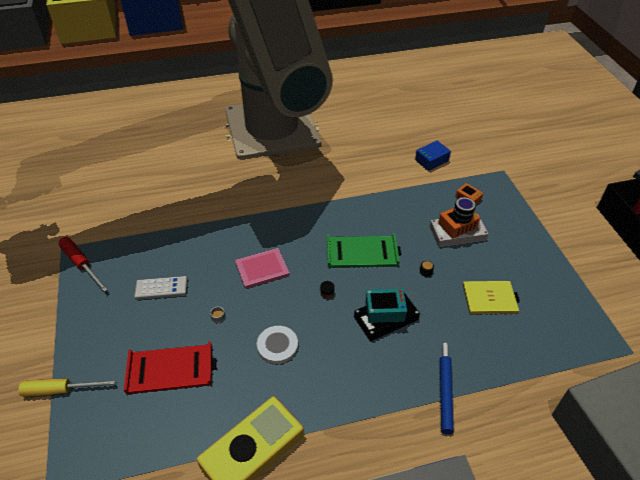

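The top view shows a silver-drive pile at (163,230): the drive, then an orange box, then the lens. A black-drive pile at (275,143) carries the teal camera head. The places are green (273,229), red (471,142), pink (377,231), yellow base (170,144) and white stand (378,141).

Tester candidates are the orange box at (160,228), the small orange one at (129,278) and the blue one at (143,353). The larger orange at (160,228) fits. The yellow meter at (415,54) isn't the base, because it has no brass contacts.

```bash
cat > h.py <<'E'
from station import r, camera, camera_params, ticket
import cv2, numpy as np
def world(d,c):
    K=c["camera_matrix"]; v,u=np.mgrid[0:480,0:640]
    X=np.stack([(u-K[0,2])/K[0,0]*d,(v-K[1,2])/K[1,1]*d,d],-1)
    return (X-c["t"])@c["R"]            # R^T (X-t)
def onplane(uv,z,c):
    K=c["camera_matrix"]; uv=np.asarray(uv,float).reshape(-1,2)
    ray=np.c_[(uv-K[:2,2])/K[0,0],np.ones(len(uv))]@c["R"]; o=-c["t"]@c["R"]
    return o+ray*((z-o[2])/ray[:,2])[:,None]
H={"green":((45,90,50),(80,255,255)),"red":((172,150,80),(179,255,255)),"red0":((0,200,120),(4,255,255)),
"pink":((155,40,110),(174,255,255)),"yellow":((25,110,110),(34,255,255)),"orange":((6,150,70),(18,255,255)),"teal":((82,120,40),(96,255,255)),
"blue":((105,150,60),(125,255,255)),"white":((0,0,150),(179,50,255)),"dark":((0,0,0),(179,255,60)),"any":((0,0,0),(179,255,255))}
def mask(p,col):
    return cv2.inRange(cv2.cvtColor(p,cv2.COLOR_RGB2HSV),*H[col])
def find(p,d,c,col,win,z,band=None,k=3):
    """rect of the colour in the window u0,v0,u1,v1, cast onto height z; band: depth heights kept"""
    m=mask(p,col); w=np.zeros_like(m); w[win[1]:win[3],win[0]:win[2]]=255; m&=w
    W=world(d,c)
    if band: m[(W[...,2]<band[0])|(W[...,2]>band[1])]=0
    if k: m=cv2.morphologyEx(m,cv2.MORPH_OPEN,np.ones((k,k)))
    n,l,s,_=cv2.connectedComponentsWithStats(m); 
    if n<2: return None
    i=1+np.argmax(s[1:,4]); v,u=np.nonzero(l==i)
    P=onplane(np.c_[u,v],z,c)[:,:2]
    (cx,cy),(a,b),_=R=cv2.minAreaRect((P*1000).astype(np.float32))
    q=cv2.boxPoints(R); e=[q[1]-q[0],q[2]-q[1]]; L=max(e,key=np.linalg.norm)
    yaw=np.arctan2(L[1],L[0])%np.pi
    return dict(c=np.round([cx,cy],1),size=np.round(sorted((a,b)),1),longdir=round(float(yaw),3),h=round(float(np.median(W[...,2][l==i]))*1000,1),n=int(s[i,4]),px=(int(u.mean()),int(v.mean())))
E
python3 - <<'E'
from h import *
p,d=camera("top"); c=camera_params("top"); 
for n,col,win,z,b in [("green","green",(220,190,325,265),.012,None),("red","red",(425,110,520,175),.012,None),("red0","red0",(425,110,520,175),.012,None),
 ("pink","pink",(340,200,415,260),.01,None),("yellow","yellow",(135,110,205,175),.01,(.004,.02)),("white","white",(350,115,405,165),.012,None),
 ("tester_top","orange",(130,195,200,255),.054,(.045,.062)),("teal_top","any",(240,110,310,175),.054,(.047,.06)),
 ("lens_top","any",(130,195,200,255),.09,(.08,.1)),("silver","any",(125,195,205,260),.022,(.013,.03)),("black","any",(240,110,315,175),.022,(.013,.03)),
 ("small_orange","orange",(105,255,150,300),.02,None)]:
    print(n,find(p,d,c,col,win,z,b))
W=world(d,c); print("table z",np.round(W[100:300:40,100:540:60,2]*1000,1))
crop=cv2.resize(p[185:375,95:215],None,fx=3,fy=3,interpolation=cv2.INTER_CUBIC); crop2=cv2.resize(p[100:200,225:325],None,fx=4,fy=4,interpolation=cv2.INTER_CUBIC)
o=np.zeros((570,760,3),np.uint8); o[:,:360]=crop; o[:400,360:760]=crop2; cv2.imwrite("pics/crop1.png",o[:,:,::-1])
E
```

```text
green {'c': array([452.5,  96.7]), 'size': array([ 76.7, 141.4]), 'longdir': 1.347, 'h': 7.9, 'n': 2725, 'px': (272, 228)}
red None
red0 {'c': array([ 623.5, -294.3]), 'size': array([ 75.1, 132.2]), 'longdir': 1.431, 'h': 8.1, 'n': 2201, 'px': (469, 141)}
pink {'c': array([ 446. , -105.6]), 'size': array([70.1, 89.2]), 'longdir': 1.69, 'h': 9.9, 'n': 1552, 'px': (376, 231)}
yellow {'c': array([620.7, 295.6]), 'size': array([69.5, 89.9]), 'longdir': 1.341, 'h': 9.7, 'n': 1600, 'px': (170, 143)}
white {'c': array([ 625.8, -112.1]), 'size': array([69.8, 70.2]), 'longdir': 3.141, 'h': 11.7, 'n': 1044, 'px': (378, 140)}
tester_top {'c': array([448.4, 299.2]), 'size': array([50.2, 65.4]), 'longdir': 1.813, 'h': 53.5, 'n': 403, 'px': (166, 232)}
teal_top {'c': array([612.7,  88.7]), 'size': array([51.4, 66.3]), 'longdir': 1.37, 'h': 53.8, 'n': 954, 'px': (275, 141)}
lens_top {'c': array([453.5, 301.9]), 'size': array([38.9, 40.1]), 'longdir': 1.566, 'h': 89.9, 'n': 431, 'px': (153, 224)}
silver {'c': array([448.8, 272.2]), 'size': array([41.6, 59.8]), 'longdir': 3.087, 'h': 21.7, 'n': 390, 'px': (183, 231)}
black {'c': array([608.5, 118.1]), 'size': array([50.5, 61.5]), 'longdir': 0.223, 'h': 21.7, 'n': 421, 'px': (256, 151)}
small_orange {'c': array([359.2, 367.5]), 'size': array([38.5, 47.8]), 'longdir': 0.551, 'h': 22.0, 'n': 313, 'px': (129, 279)}
table z [[-1.1 -1.1 -2.2  0.3  2.1  1.  -0.1  0.8]
 [-0.2  9.6 -0.4 51.6  0.5  0.3  9.9  2.9]
 [ 2.9  1.4  1.8  2.   1.2  0.5  1.5  0.4]
 [ 3.7 91.5  2.2  7.4 -2.5  0.8 13.5 -1. ]
 [ 1.1  1.3 -1.5  0.3 -1.5  0.6  0.3  0.2]]
```

View pics/crop1.png

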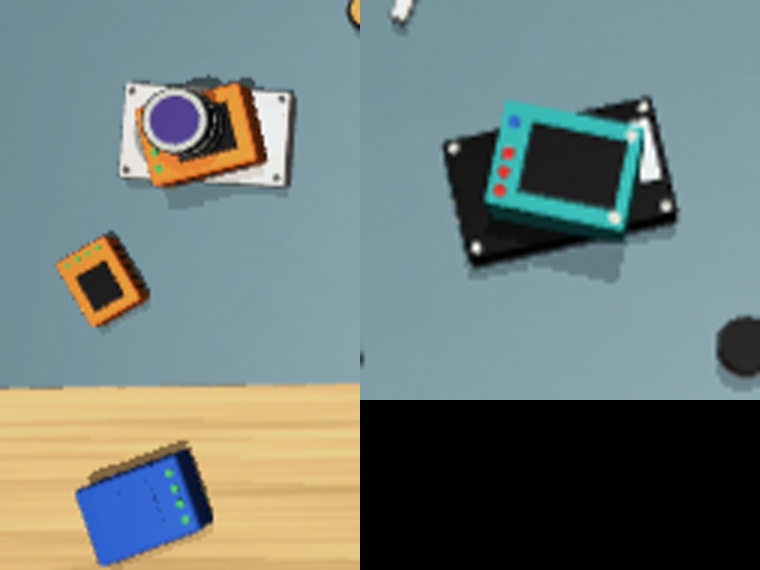

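The crop confirms it. The tester is the larger orange box at (160,228), under the lens. The small orange box is only 38x48 mm, and the other lookalike is blue. Every measured size and height matches the given dimensions. Moving now.

arm_command --deltas '[[[0,0.347,-0.327,0,-1.27],[0,0.347,-0.327,0,-1.27],[0,0.347,-0.327,0,-1.27],[0,0.347,-0.327,0,-1.27],[0,0.347,-0.327,0,-1.27],[0,0.347,-0.327,0,-1.27],[0,0.347,-0.327,0,-1.27],[0,0.347,-0.327,0,-1.27],[0,0.347,-0.327,0,-1.27],[0,0.347,-0.327,0,-1.27],[0,0.347,-0.327,0,-1.27],[0,0.347,-0.327,0,-1.27]]]'

```text
time_s: 1.15
ee_pos: [0.4211, -0.177, 0.4046]
eef_rot: [0.704, 0.71, 0.001, -0.0]
force: [-0.2, -0.4, 0.5]
gripper_width: 1.001
```

```bash
cat > go.py <<'E'
import sys
from h import *
from scipy.spatial.transform import Rotation as Ro
def show(*targets):
    """targets: grasp point x,y,z (mm) and tool-x heading; prints the tool deltas from here"""
    s=r.state(); M=Ro.from_quat(s["eef_rot"]).as_matrix(); th=np.arctan2(M[1,0],M[0,0]); g=np.array(s["ee_pos"])+[0,0,-.155]
    print("t",round(s["time_s"],2),"grasp",np.round(g*1000,1),"th",round(th,3),"tilt",round(float(np.arccos(-M[2,2])),3),"F",np.round(s["force"],1),"w",round(s["gripper_width"]*85,1),"q",np.round(s["q"],2))
    for T in targets:
        dx,dy,dz=np.array(T[:3])/1000-g
        print(T,"->",np.round([dx*np.cos(th)+dy*np.sin(th),dx*np.sin(th)-dy*np.cos(th),-dz,-(T[3]-th)],4))
if __name__=="__main__": show(*[tuple(map(float,a.split(","))) for a in sys.argv[1:]])
E
python3 go.py 453.5,301.9,150,1.57 453.5,301.9,76,1.57
python3 - <<'E'
from h import *
p,d=camera("top"); c=camera_params("top")
print("red",find(p,d,c,"any",(425,105,515,175),.010,(.005,.025)))
E
```

```text
t 1.15 grasp [ 421.1 -177.   249.6] th 1.578 tilt 0.002 F [-0.2 -0.4  0.5] w 85.1 q [-0.54 -0.02 -0.37  1.22  0.    1.02]
(453.5, 301.9, 150.0, 1.57) -> [0.4786 0.036  0.0996 0.0083]
(453.5, 301.9, 76.0, 1.57) -> [0.4786 0.036  0.1736 0.0083]
red {'c': array([ 624.9, -295.3]), 'size': array([ 78.3, 149.9]), 'longdir': 1.438, 'h': 8.2, 'n': 2519, 'px': (470, 142)}
```

arm_command --deltas '[[[0,0.4786,0.036,0.04,0.008],[0,0.4786,0.036,0.04,0.008],[0,0.4786,0.036,0.04,0.008],[0,0.4786,0.036,0.04,0.008],[0,0.4786,0.036,0.04,0.008],[0,0.4786,0.036,0.04,0.008],[0,0.4786,0.036,0.04,0.008],[0,0.4786,0.036,0.04,0.008],[0,0.4786,0.036,0.04,0.008],[0,0.4786,0.036,0.04,0.008],[0,0.4786,0.036,0.04,0.008],[0,0.4786,0.036,0.04,0.008]]]'

```text
time_s: 2.2
ee_pos: [0.4546, 0.3015, 0.3641]
eef_rot: [0.708, 0.706, 0.0, -0.0]
force: [0.8, 0.5, 0.4]
gripper_width: 1.0
```

```bash
python3 - <<'E'
from h import *
H["red"]=((0,120,50),(8,255,255))
p,d=camera("top"); c=camera_params("top")
for z in (.008,.012,.016): print("red",find(p,d,c,"red",(425,105,512,175),z))
H["red"]=((0,60,30),(15,255,255)); print("red",find(p,d,c,"red",(425,105,512,175),.012))
p,d=camera("wrist"); c=camera_params("wrist"); cv2.imwrite("pics/w1.png",p[:,:,::-1])
print("lens wrist",find(p,d,c,"any",(0,0,640,480),.09,(.083,.098)))
E
python3 go.py 453.5,301.9,74,1.57
```

```text
red {'c': array([ 625.4, -299.5]), 'size': array([ 78. , 143.1]), 'longdir': 1.44, 'h': 8.1, 'n': 2482, 'px': (471, 141)}
red {'c': array([ 624.4, -298. ]), 'size': array([ 77.7, 142.5]), 'longdir': 1.44, 'h': 8.1, 'n': 2482, 'px': (471, 141)}
red {'c': array([ 623.3, -296.6]), 'size': array([ 77.4, 141.9]), 'longdir': 1.44, 'h': 8.1, 'n': 2482, 'px': (471, 141)}
red {'c': array([ 624.4, -297.6]), 'size': array([ 77.7, 143.6]), 'longdir': 1.44, 'h': 8.1, 'n': 2537, 'px': (470, 141)}
lens wrist {'c': array([451.5, 300.7]), 'size': array([38.7, 40.2]), 'longdir': 1.587, 'h': 90.4, 'n': 2702, 'px': (316, 238)}
t 2.3 grasp [454.8 301.1 208.9] th 1.57 tilt 0.001 F [-0.8 -0.8 -0.6] w 85.1 q [ 0.47  0.16 -0.26  1.15  0.    2.04]
(453.5, 301.9, 74.0, 1.57) -> [ 0.0008 -0.0013  0.1349  0.0003]
```

View pics/w1.png

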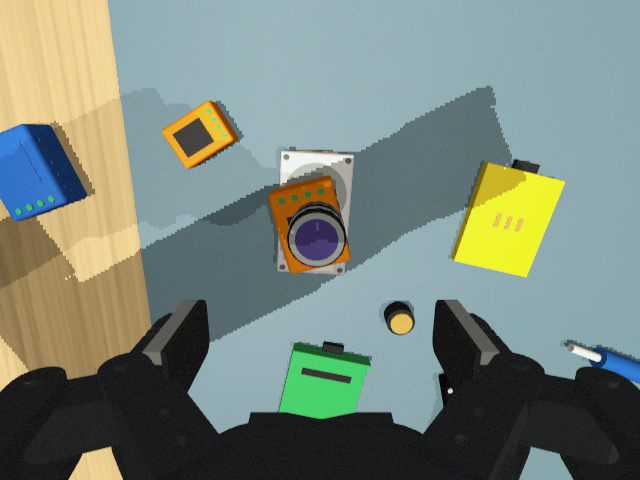

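The wrist view shows the lens at (316,238), agreeing with the top view within 2 mm. Descending to grip it.

arm_command --deltas '[[[0,0,-0.002,0.04,0],[0,0,-0.002,0.08,0],[0,0,-0.002,0.115,0],[0,0,-0.002,0.133,0],[0,0,-0.002,0.133,0],[255,0,-0.002,0.133,0],[255,0,-0.002,0.133,0],[255,0,-0.002,0.133,0],[255,0,-0.002,0.133,0],[255,0,-0.002,0.133,0],[255,0,-0.002,0.133,0],[255,0,-0.002,0.133,0]]]'

```text
time_s: 3.3
ee_pos: [0.4541, 0.2987, 0.2342]
eef_rot: [0.709, 0.705, 0.002, 0.001]
force: [-0.0, -1.2, 5.9]
gripper_width: 0.45
```

```bash
python3 go.py 625.8,-112.1,140,1.57
```

```text
t 3.3 grasp [454.1 298.7  79.2] th 1.566 tilt 0.005 F [-0.  -1.2  5.9] w 38.2 q [ 0.46  0.28 -0.41  0.87 -0.    2.04]
(625.8, -112.1, 140.0, 1.57) -> [-0.4099  0.1738 -0.0608 -0.0042]
```

arm_command --deltas '[[[255,0,0,-0.02,0],[255,0,0,-0.05,0],[255,0,0,-0.08,0],[255,0,0,-0.08,0],[255,-0.08,0.034,-0.08,0],[255,-0.12,0.051,-0.08,0],[255,-0.16,0.068,-0.08,0],[255,-0.2,0.085,-0.08,0],[255,-0.24,0.102,-0.08,0],[255,-0.28,0.119,-0.08,0],[255,-0.32,0.136,-0.08,0],[255,-0.32,0.136,-0.08,0]]]'

```text
time_s: 4.3
ee_pos: [0.5819, -0.0113, 0.3118]
eef_rot: [0.709, 0.705, 0.0, 0.0]
force: [0.6, 0.5, -1.3]
gripper_width: 0.452
```

```bash
python3 - <<'E'
from h import *
p,d=camera("wrist"); c=camera_params("wrist"); W=world(d,c)
s=r.state(); g=np.array(s["ee_pos"])
for lo,hi in ((-.2,-.155),(-.155,-.12)):
    print(find(p,d,c,"any",(215,100,430,345),g[2]-.145,(g[2]+lo,g[2]+hi)))
m=p.copy(); cv2.imwrite("pics/w2.png",m[:,:,::-1])
p,d=camera("top"); c=camera_params("top")
print("tester",find(p,d,c,"orange",(130,195,200,255),.054,(.045,.062)))
print("tester any",find(p,d,c,"any",(130,195,200,255),.054,(.045,.062)))
E
python3 go.py 625.8,-112.1,100,1.57
```

```text
{'c': array([590.6,   5.2]), 'size': array([21. , 52.9]), 'longdir': 3.049, 'h': 147.6, 'n': 2218, 'px': (326, 271)}
{'c': array([587. ,  -5.1]), 'size': array([28.6, 72.7]), 'longdir': 3.126, 'h': 168.3, 'n': 10873, 'px': (320, 314)}
tester {'c': array([448.4, 299.2]), 'size': array([50.2, 65.5]), 'longdir': 1.813, 'h': 53.4, 'n': 613, 'px': (161, 229)}
tester any {'c': array([448. , 299.7]), 'size': array([50.5, 67.3]), 'longdir': 1.816, 'h': 53.6, 'n': 1004, 'px': (160, 229)}
t 4.4 grasp [584.2 -14.5 157.3] th 1.559 tilt 0.005 F [-0.3  0.5 -1.4] w 38.2 q [-0.13  0.27 -0.24  1.06 -0.    1.45]
(625.8, -112.1, 100.0, 1.57) -> [-0.0971  0.0428  0.0573 -0.0111]
```

View pics/w2.png

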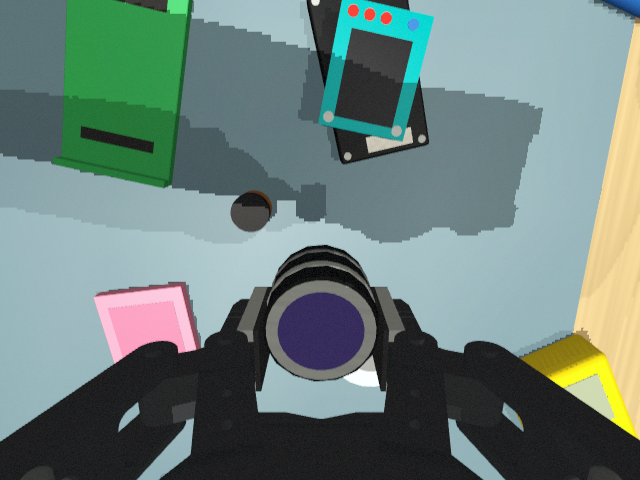

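The lens is held upright between the pads, glass centre at (321,330). The tester underneath didn't move.

arm_command --deltas '[[[255,-0.04,0.018,0,0],[255,-0.08,0.036,0.0,0],[255,-0.097,0.042,0.03,0],[255,-0.097,0.042,0.057,0],[255,-0.097,0.042,0.057,0],[255,-0.097,0.042,0.057,0],[255,-0.097,0.042,0.057,0]]]'

```text
time_s: 4.98
ee_pos: [0.6231, -0.1055, 0.2554]
eef_rot: [0.708, 0.706, 0.0, -0.0]
force: [0.2, 0.9, -1.8]
gripper_width: 0.455
```

```bash
cat > held.py <<'E'
# centre of the held lens' steel ring / held thing from the wrist view
from h import *
s=r.state(); p,d=camera("wrist"); c=camera_params("wrist"); W=world(d,c)
gz=s["ee_pos"][2]-.155
hsv=cv2.cvtColor(p,cv2.COLOR_RGB2HSV)
m=cv2.inRange(hsv,(118,60,30),(150,255,255)); m[:200]=0
v,u=np.nonzero(m); (cx,cy),ax,_=cv2.fitEllipse(max(cv2.findContours(m,0,1)[0],key=cv2.contourArea))
print("glass px",cx,cy,ax,"h",np.median(W[v,u,2]),"centre",onplane((cx,cy),gz+.011,c)*1000,"t",s["ee_pos"])
E
python3 held.py; python3 go.py 625.8,-112.1,37,1.57
```

```text
glass px 320.51715087890625 330.60333251953125 (76.32164764404297, 85.64466094970703) h 0.1125291153387363 centre [[ 623.7169698  -101.28154458  111.42790831]] t [ 0.62305111 -0.10554971  0.25542791]
t 5.03 grasp [ 623.6 -105.5  101.4] th 1.567 tilt 0.002 F [ 0.3  0.8 -1.7] w 38.3 q [-0.27  0.4  -0.19  0.98  0.    1.3 ]
(625.8, -112.1, 37.0, 1.57) -> [-0.0066  0.0023  0.0644 -0.0028]
```

arm_command --deltas '[[[255,-0.0105,0.002,0.02,0],[255,-0.0105,0.002,0.04,0],[255,-0.0105,0.002,0.055,0],[255,-0.0105,0.002,0.0635,0],[255,-0.0105,0.002,0.0635,0],[255,-0.0105,0.002,0.0635,0],[0,-0.0105,0.002,0.0635,0],[0,-0.0105,0.002,0.0635,0],[0,-0.0105,0.002,0.0635,0],[0,-0.0105,0.002,0.0635,0],[0,-0.0105,0.002,0.0635,0],[0,-0.0105,0.002,0.0635,0]]]'

```text
time_s: 6.03
ee_pos: [0.6252, -0.117, 0.1914]
eef_rot: [0.709, 0.705, 0.0, 0.0]
force: [-0.3, 0.3, 0.1]
gripper_width: 0.999
```

arm_command --deltas '[[[0,0,0,-0.04,0],[0,0,0,-0.08,0],[0,0,0,-0.12,0],[0,0,0,-0.14,0],[0,0.04,0,-0.14,0],[0,0.08,0,-0.14,0],[0,0.12,0,-0.14,-0.1],[0,0.16,0,-0.14,-0.2],[0,0.2,0,-0.14,-0.24],[0,0.24,0,-0.14,-0.24],[0,0.28,0,-0.14,-0.24],[0,0.28,0,-0.14,-0.24]]]'

```text
time_s: 7.03
ee_pos: [0.6259, 0.1691, 0.3313]
eef_rot: [0.617, 0.787, 0.002, -0.001]
force: [0.8, 0.2, -0.2]
gripper_width: 1.0
```

```bash
python3 go.py 448.3,299.4,120,1.815; python3 - <<'E'
from h import *
p,d=camera("top"); c=camera_params("top")
print("lens",find(p,d,c,"any",(345,100,410,170),.048,(.04,.058)))
print("stand",find(p,d,c,"white",(350,115,405,165),.012))
E
```

```text
t 7.03 grasp [625.9 169.1 176.3] th 1.813 tilt 0.004 F [ 0.8  0.2 -0.2] w 85.0 q [ 0.16  0.36 -0.07  1.14  0.    1.49]
(448.3, 299.4, 120.0, 1.815) -> [ 0.1691 -0.1412  0.0563 -0.0022]
lens {'c': array([ 626.8, -111. ]), 'size': array([38.5, 38.7]), 'longdir': 0.001, 'h': 48.1, 'n': 347, 'px': (380, 135)}
stand {'c': array([ 622.3, -110.9]), 'size': array([65.8, 70.7]), 'longdir': 1.101, 'h': 11.7, 'n': 516, 'px': (377, 144)}
```

The lens is on the stand: 1.5 mm off centre, top at 48.1 mm against the expected 48. Next is the tester.

arm_command --deltas '[[[0,0.031,-0.026,0,0],[0,0.062,-0.052,0,0],[0,0.093,-0.078,0,0],[0,0.124,-0.104,0,0],[0,0.155,-0.13,0.0,0],[0,0.169,-0.141,0.02,-0.002],[0,0.169,-0.141,0.05,-0.002],[0,0.169,-0.141,0.056,-0.002],[0,0.169,-0.141,0.056,-0.002],[0,0.169,-0.141,0.056,-0.002]]]'

```text
time_s: 7.92
ee_pos: [0.4507, 0.2937, 0.2754]
eef_rot: [0.619, 0.785, -0.0, 0.0]
force: [0.4, 0.6, 1.4]
gripper_width: 1.0
```

```bash
python3 go.py 448.3,299.4,45,1.815;  python3 - <<'E'
from h import *
p,d=camera("wrist"); c=camera_params("wrist")
print("tester wrist",find(p,d,c,"any",(150,50,500,400),.054,(.045,.062)))
E
```

```text
t 7.92 grasp [450.7 293.7 120.4] th 1.806 tilt 0.001 F [0.4 0.6 1.4] w 85.0 q [ 0.46  0.23 -0.38  0.96 -0.    1.79]
(448.3, 299.4, 45.0, 1.815) -> [ 0.0061 -0.001   0.0754 -0.0088]
tester wrist {'c': array([447.7, 302.9]), 'size': array([49.4, 66.4]), 'longdir': 1.817, 'h': 54.9, 'n': 11158, 'px': (317, 244)}
```

arm_command --deltas '[[[0,0.007,-0.001,0.03,-0.009],[0,0.007,-0.001,0.06,-0.009],[0,0.007,-0.001,0.075,-0.009],[0,0.007,-0.001,0.075,-0.009],[0,0.007,-0.001,0.075,-0.009],[255,0.007,-0.001,0.075,-0.009],[255,0.007,-0.001,0.075,-0.009],[255,0.007,-0.001,0.075,-0.009],[255,0.007,-0.001,0.075,-0.009],[255,0.007,-0.001,0.075,-0.009],[255,0.007,-0.001,0.075,-0.009],[255,0.007,-0.001,0.075,-0.009]]]'

```text
time_s: 8.97
ee_pos: [0.4486, 0.3017, 0.2023]
eef_rot: [0.615, 0.789, 0.002, 0.001]
force: [-0.7, -0.4, 6.3]
gripper_width: 0.569
```

```bash
python3 go.py 620.7,295.6,110,1.341
```

```text
t 8.97 grasp [448.6 301.7  47.3] th 1.817 tilt 0.004 F [-0.7 -0.4  6.3] w 48.4 q [ 0.47  0.32 -0.44  0.8  -0.    1.8 ]
(620.7, 295.6, 110.0, 1.341) -> [-0.0478  0.1654 -0.0627  0.4758]
```

arm_command --deltas '[[[255,0,0,-0.02,0],[255,0,0,-0.045,0],[255,0,0,-0.063,0],[255,0,0,-0.063,0],[255,-0.01,0.033,-0.063,0.09],[255,-0.02,0.066,-0.063,0.19],[255,-0.03,0.1,-0.063,0.29],[255,-0.039,0.133,-0.063,0.39],[255,-0.048,0.165,-0.063,0.476],[255,-0.048,0.165,-0.063,0.476],[255,-0.048,0.165,-0.063,0.476],[255,-0.048,0.165,-0.063,0.476]]]'

```text
time_s: 9.97
ee_pos: [0.6184, 0.2944, 0.2617]
eef_rot: [0.783, 0.621, -0.001, -0.001]
force: [-0.1, -0.1, -1.0]
gripper_width: 0.573
```

```bash
cat > held2.py <<'E'
# long-side centre of the held box: its top face in the wrist view
import sys
from h import *
s=r.state(); p,d=camera("wrist"); c=camera_params("wrist"); top=s["ee_pos"][2]-.155+float(sys.argv[2])/1000
print("held",find(p,d,c,sys.argv[1],(150,50,500,460),top,(top-.006,top+.006)),"top",top)
E
python3 held2.py orange 6.7; python3 go.py 620.7,295.6,36,1.341; python3 - <<'E'
from h import *
p,d=camera("top"); c=camera_params("top")
print("silver",find(p,d,c,"any",(125,195,205,265),.022,(.014,.03)))
E
```

```text
held {'c': array([617.8, 296.2]), 'size': array([48.7, 65.8]), 'longdir': 1.343, 'h': 113.4, 'n': 15272, 'px': (320, 315)} top 0.1134139355541831
t 10.02 grasp [617.9 294.6 107. ] th 1.342 tilt 0.003 F [ 0.6  0.1 -0.4] w 48.5 q [ 0.35  0.48 -0.05  1.05  0.    2.15]
(620.7, 295.6, 36.0, 1.341) -> [0.0016 0.0025 0.071  0.0006]
silver {'c': array([450.1, 292. ]), 'size': array([60.9, 81.3]), 'longdir': 1.563, 'h': 21.8, 'n': 1297, 'px': (170, 229)}
```

arm_command --deltas '[[[255,0,0.003,0.03,0],[255,0,0.003,0.055,0],[255,0,0.003,0.066,0],[255,0,0.003,0.071,0],[255,0,0.003,0.071,0],[255,0,0.003,0.071,0],[0,0,0.003,0.071,0],[0,0,0.003,0.071,0],[0,0,0.003,0.071,0],[0,0,0.003,0.071,0],[0,0,0.003,0.071,0],[0,0,0.003,0.071,0]]]'

```text
time_s: 11.07
ee_pos: [0.6222, 0.2941, 0.1924]
eef_rot: [0.784, 0.621, 0.0, 0.0]
force: [0.7, 0.4, 0.1]
gripper_width: 0.998
```

arm_command --deltas '[[[0,0,0,-0.04,0],[0,0,0,-0.08,0],[0,0,0,-0.12,0],[0,0,0,-0.12,0],[0,-0.04,0,-0.12,0],[0,-0.08,0,-0.12,0],[0,-0.12,0,-0.12,0],[0,-0.16,0,-0.12,0],[0,-0.2,0,-0.12,0],[0,-0.2,0,-0.12,0],[0,-0.2,0,-0.12,0],[0,-0.2,0,-0.12,0]]]'

```text
time_s: 12.07
ee_pos: [0.5767, 0.0993, 0.3123]
eef_rot: [0.784, 0.621, 0.0, -0.0]
force: [1.3, 0.6, 0.1]
gripper_width: 1.002
```

```bash
python3 go.py 612.7,88.7,120,1.37; python3 - <<'E'
from h import *
p,d=camera("top"); c=camera_params("top")
print("tester",find(p,d,c,"any",(130,100,210,180),.042,(.034,.05)))
print("silver",find(p,d,c,"any",(120,195,210,265),.022,(.014,.03)))
p,d=camera("wrist"); c=camera_params("wrist")
print("teal",find(p,d,c,"any",(150,20,500,400),.054,(.045,.062)))
E
```

```text
t 12.07 grasp [576.7  99.3 157.3] th 1.34 tilt 0.001 F [1.3 0.6 0.1] w 85.2 q [ 0.06  0.27 -0.24  1.06  0.    1.86]
(612.7, 88.7, 120.0, 1.37) -> [-0.0021  0.0375  0.0373 -0.0299]
tester {'c': array([626.4, 309.5]), 'size': array([34.4, 50.3]), 'longdir': 2.893, 'h': 41.7, 'n': 476, 'px': (158, 135)}
silver {'c': array([453.2, 341.8]), 'size': array([28. , 59.9]), 'longdir': 3.081, 'h': 21.8, 'n': 399, 'px': (141, 227)}
teal {'c': array([611.7,  89.6]), 'size': array([50.3, 67.5]), 'longdir': 1.365, 'h': 54.1, 'n': 8181, 'px': (378, 246)}
```

arm_command --deltas '[[[0,-0.002,0.036,0,-0.03],[0,-0.002,0.036,0.03,-0.03],[0,-0.002,0.036,0.06,-0.03],[0,-0.002,0.036,0.09,-0.03],[0,-0.002,0.036,0.112,-0.03],[0,-0.002,0.036,0.112,-0.03],[255,-0.002,0.036,0.112,-0.03],[255,-0.002,0.036,0.112,-0.03],[255,-0.002,0.036,0.112,-0.03],[255,-0.002,0.036,0.112,-0.03],[255,-0.002,0.036,0.112,-0.03],[255,-0.002,0.036,0.112,-0.03]]]'

```text
time_s: 13.17
ee_pos: [0.6126, 0.0894, 0.2028]
eef_rot: [0.774, 0.633, 0.002, 0.001]
force: [0.2, 1.3, 6.1]
gripper_width: 0.573
```

```bash
python3 go.py 446,-105.6,110,1.69
```

```text
t 13.17 grasp [612.6  89.4  47.8] th 1.371 tilt 0.005 F [0.2 1.3 6.1] w 48.7 q [ 0.04  0.43 -0.27  0.87  0.    1.81]
(446.0, -105.6, 110.0, 1.69) -> [-0.2242 -0.1246 -0.0622 -0.3189]
```

arm_command --deltas '[[[255,0,0,-0.02,0],[255,0,0,-0.045,0],[255,0,0,-0.062,0],[255,-0.034,-0.019,-0.062,-0.05],[255,-0.068,-0.038,-0.062,-0.1],[255,-0.102,-0.057,-0.062,-0.15],[255,-0.136,-0.076,-0.062,-0.2],[255,-0.17,-0.095,-0.062,-0.25],[255,-0.204,-0.113,-0.062,-0.319],[255,-0.224,-0.125,-0.062,-0.319],[255,-0.224,-0.125,-0.062,-0.319],[255,-0.224,-0.125,-0.062,-0.319]]]'

```text
time_s: 14.17
ee_pos: [0.4429, -0.1062, 0.2622]
eef_rot: [0.665, 0.747, 0.0, -0.0]
force: [0.8, 0.5, -0.9]
gripper_width: 0.568
```

```bash
python3 held2.py any 6.2; python3 held2.py teal 6.2; python3 go.py 446,-105.6,36,1.69; python3 - <<'E'
from h import *
p,d=camera("top"); c=camera_params("top")
print("black",find(p,d,c,"any",(235,105,320,180),.022,(.014,.03)))
print("silver",find(p,d,c,"any",(120,195,210,265),.022,(.014,.03)))
print("tester",find(p,d,c,"any",(130,100,210,180),.042,(.034,.05)))
E
```

```text
held {'c': array([ 443.6, -106.5]), 'size': array([67.7, 78.4]), 'longdir': 0.117, 'h': 113.7, 'n': 25293, 'px': (320, 327)} top 0.11337817543424726
held {'c': array([ 444.2, -104.5]), 'size': array([50.2, 64.6]), 'longdir': 1.688, 'h': 113.6, 'n': 10562, 'px': (321, 304)} top 0.11358938380440946
t 14.27 grasp [ 444.3 -105.5  107.5] th 1.69 tilt 0.001 F [ 0.7 -0.6 -2.4] w 48.9 q [-0.37  0.11 -0.56  0.9   0.    1.08]
(446.0, -105.6, 36.0, 1.69) -> [-0.0003  0.0016  0.0715 -0.0004]
black {'c': array([614.5,  92.2]), 'size': array([ 61.3, 103.7]), 'longdir': 1.793, 'h': 21.7, 'n': 1664, 'px': (274, 144)}
silver {'c': array([450.8, 303.4]), 'size': array([ 60., 105.]), 'longdir': 1.507, 'h': 21.8, 'n': 1759, 'px': (163, 229)}
tester {'c': array([622.6, 293.2]), 'size': array([50.7, 66.9]), 'longdir': 1.345, 'h': 41.7, 'n': 944, 'px': (166, 137)}
```

arm_command --deltas '[[[255,-0.001,0.002,0.03,0],[255,-0.001,0.002,0.055,0],[255,-0.001,0.002,0.067,0],[255,-0.001,0.002,0.0715,0],[255,-0.001,0.002,0.0715,0],[255,-0.001,0.002,0.0715,0],[0,-0.001,0.002,0.0715,0],[0,-0.001,0.002,0.0715,0],[0,-0.001,0.002,0.0715,0],[0,-0.001,0.002,0.0715,0],[0,-0.001,0.002,0.0715,0],[0,-0.001,0.002,0.0715,0]]]'

```text
time_s: 15.32
ee_pos: [0.4462, -0.1063, 0.1908]
eef_rot: [0.664, 0.748, 0.0, 0.0]
force: [-0.4, 0.3, -0.5]
gripper_width: 0.996
```

arm_command --deltas '[[[0,0,0,-0.04,0],[0,0,0,-0.08,0],[0,0,0,-0.12,0],[0,0,0,-0.12,0],[0,0.034,0.02,-0.12,-0.01],[0,0.068,0.04,-0.12,-0.02],[0,0.102,0.06,-0.12,-0.03],[0,0.136,0.08,-0.12,-0.05],[0,0.17,0.1,-0.12,-0.08],[0,0.177,0.144,-0.12,-0.1],[0,0.177,0.144,-0.12,-0.1],[0,0.177,0.144,-0.12,-0.1]]]'

```text
time_s: 16.32
ee_pos: [0.5701, 0.0876, 0.3104]
eef_rot: [0.625, 0.781, 0.0, 0.0]
force: [0.2, -0.2, -0.0]
gripper_width: 0.994
```

```bash
python3 go.py 614.5,92.2,18,1.793; python3 - <<'E'
from h import *
p,d=camera("top"); c=camera_params("top")
print("teal",find(p,d,c,"any",(340,195,420,265),.042,(.034,.05)))
p,d=camera("wrist"); c=camera_params("wrist")
print("black wrist",find(p,d,c,"any",(150,20,520,400),.022,(.014,.03)))
E
```

```text
t 16.32 grasp [570.1  87.6 155.4] th 1.792 tilt 0.001 F [ 0.2 -0.2 -0. ] w 84.5 q [ 0.04  0.26 -0.26  1.05 -0.    1.39]
(614.5, 92.2, 18.0, 1.793) -> [-0.0052  0.0444  0.1374 -0.0015]
teal {'c': array([ 448.8, -106.5]), 'size': array([50.3, 67. ]), 'longdir': 1.69, 'h': 42.0, 'n': 932, 'px': (379, 228)}
black wrist {'c': array([612.2,  92.5]), 'size': array([ 59.8, 103. ]), 'longdir': 1.79, 'h': 21.9, 'n': 12005, 'px': (385, 232)}
```

arm_command --deltas '[[[0,-0.005,0.035,0,0],[0,-0.005,0.043,0.02,0],[0,-0.005,0.043,0.06,0],[0,-0.005,0.043,0.1,0],[0,-0.005,0.043,0.125,0],[0,-0.005,0.043,0.136,0],[0,-0.005,0.043,0.136,0],[255,-0.005,0.043,0.136,0],[255,-0.005,0.043,0.136,0],[255,-0.005,0.043,0.136,0],[255,-0.005,0.043,0.136,0],[255,-0.005,0.043,0.136,0]]]'

```text
time_s: 17.42
ee_pos: [0.6131, 0.091, 0.178]
eef_rot: [0.626, 0.78, 0.002, 0.002]
force: [0.4, -0.9, 6.5]
gripper_width: 0.685
```

```bash
python3 go.py 624.4,-298,110,1.44
```

```text
t 17.42 grasp [613.1  91.   23. ] th 1.79 tilt 0.006 F [ 0.4 -0.9  6.5] w 58.2 q [ 0.04  0.46 -0.28  0.82 -0.    1.4 ]
(624.4, -298.0, 110.0, 1.44) -> [-0.3822 -0.0735 -0.087   0.3496]
```

arm_command --deltas '[[[255,0,0,-0.02,0],[255,0,0,-0.05,0],[255,0,0,-0.08,0],[255,0,0,-0.1,0],[255,0,0,-0.1,0],[255,-0.03,-0.006,-0.1,0.05],[255,-0.065,-0.012,-0.1,0.1],[255,-0.1,-0.019,-0.1,0.15],[255,-0.135,-0.026,-0.1,0.2],[255,-0.17,-0.033,-0.1,0.25],[255,-0.205,-0.039,-0.1,0.3],[255,-0.24,-0.046,-0.1,0.35]]]'

```text
time_s: 18.42
ee_pos: [0.6177, -0.1547, 0.2736]
eef_rot: [0.753, 0.658, -0.0, -0.001]
force: [1.1, 0.2, -3.6]
gripper_width: 0.685
```

arm_command --deltas '[[[255,-0.035,0.005,0,0],[255,-0.07,0.01,0,0],[255,-0.105,0.016,0,0],[255,-0.143,0.023,0,0],[255,-0.143,0.023,0.02,0],[255,-0.143,0.023,0.02,0],[255,-0.143,0.023,0.02,0]]]'

```text
time_s: 19.0
ee_pos: [0.621, -0.2978, 0.2521]
eef_rot: [0.752, 0.659, -0.001, -0.003]
force: [0.1, 0.4, -2.3]
gripper_width: 0.683
```

```bash
python3 held2.py any 0; python3 held2.py dark 0; python3 go.py 624.4,-298,31,1.44; python3 - <<'E'
from h import *
p,d=camera("wrist"); cv2.imwrite("pics/w3.png",p[:,:,::-1])
p,d=camera("top"); c=camera_params("top"); print("silver",find(p,d,c,"any",(120,195,210,265),.022,(.014,.03)))
E
```

```text
held {'c': array([ 621.9, -290.5]), 'size': array([87.9, 94.8]), 'longdir': 1.439, 'h': 97.1, 'n': 39600, 'px': (320, 292)} top 0.09707176659376818
held {'c': array([ 622.9, -289.3]), 'size': array([63.3, 94. ]), 'longdir': 1.408, 'h': 98.0, 'n': 35860, 'px': (323, 295)} top 0.0982008504506671
t 19.1 grasp [ 622.2 -297.1   99.2] th 1.441 tilt 0.002 F [ 0.2  0.5 -2.6] w 58.4 q [-0.54  0.49 -0.05  1.03  0.    1.16]
(624.4, -298.0, 31.0, 1.44) -> [-0.0006  0.0023  0.0682  0.0006]
silver {'c': array([450.8, 303.4]), 'size': array([ 60., 105.]), 'longdir': 1.507, 'h': 21.8, 'n': 1753, 'px': (163, 229)}
```

View pics/w3.png

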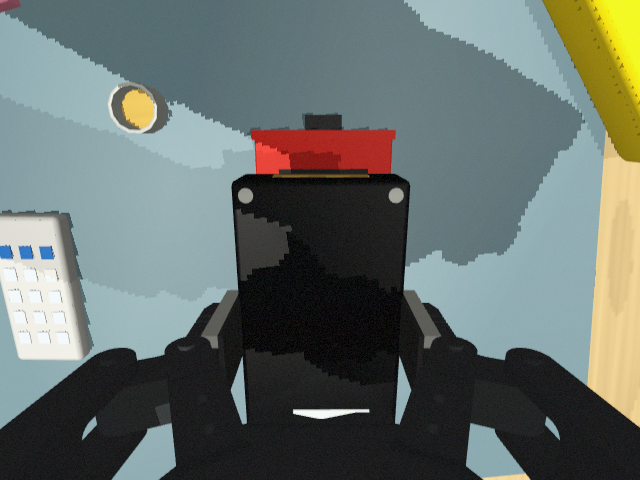

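The black drive is held level, front edge at row ~178, with the red cradle right beneath. I estimate its centre about 2 mm ahead of the grasp point, so I'll correct by 3 mm and lower it.

arm_command --deltas '[[[255,-0.003,0.002,0.03,0],[255,-0.003,0.002,0.05,0],[255,-0.003,0.002,0.062,0],[255,-0.003,0.002,0.068,0],[255,-0.003,0.002,0.068,0],[255,-0.003,0.002,0.068,0],[0,-0.003,0.002,0.068,0],[0,-0.003,0.002,0.068,0],[0,-0.003,0.002,0.068,0],[0,-0.003,0.002,0.068,0],[0,-0.003,0.002,0.068,0],[0,-0.003,0.002,0.068,0]]]'

```text
time_s: 20.2
ee_pos: [0.6242, -0.3013, 0.1869]
eef_rot: [0.752, 0.659, 0.0, 0.0]
force: [0.0, -0.8, 0.4]
gripper_width: 0.998
```

arm_command --deltas '[[[0,0,0,-0.04,0],[0,0,0,-0.08,0],[0,0,0,-0.12,0],[0,0,0,-0.15,0],[0,0.035,-0.01,-0.15,0],[0,0.07,-0.02,-0.15,0],[0,0.105,-0.03,-0.15,0],[0,0.14,-0.04,-0.15,0],[0,0.175,-0.05,-0.15,0],[0,0.21,-0.06,-0.15,0],[0,0.245,-0.07,-0.15,0],[0,0.28,-0.08,-0.15,0]]]'

```text
time_s: 21.2
ee_pos: [0.5808, -0.0116, 0.3369]
eef_rot: [0.752, 0.659, 0.0, 0.0]
force: [1.1, 1.3, -0.1]
gripper_width: 1.002
```

```bash
python3 go.py 450.8,303.4,110,1.507 450.8,303.4,18,1.507; python3 - <<'E'
from h import *
p,d=camera("top"); c=camera_params("top")
print("black",find(p,d,c,"any",(425,105,520,175),.030,(.024,.038)))
E
```

```text
t 21.2 grasp [580.8 -11.6 181.9] th 1.439 tilt 0.0 F [ 1.1  1.3 -0.1] w 85.2 q [-0.13  0.24 -0.22  1.11  0.    1.57]
(450.8, 303.4, 110.0, 1.507) -> [ 0.2953 -0.1701  0.0719 -0.0675]
(450.8, 303.4, 18.0, 1.507) -> [ 0.2953 -0.1701  0.1639 -0.0675]
black {'c': array([ 625.8, -298.6]), 'size': array([ 60.7, 104.5]), 'longdir': 1.44, 'h': 29.9, 'n': 1600, 'px': (474, 138)}
```

The black drive is seated: 1.5 mm off centre, top at 29.9 mm against 30. Last one is the silver drive.

arm_command --deltas '[[[0,0.034,-0.02,0,-0.067],[0,0.068,-0.04,0,-0.067],[0,0.102,-0.06,0,-0.067],[0,0.136,-0.08,0,-0.067],[0,0.17,-0.1,0,-0.067],[0,0.204,-0.12,0.0,-0.067],[0,0.238,-0.14,0.0,-0.067],[0,0.272,-0.16,0.03,-0.067],[0,0.295,-0.17,0.06,-0.067],[0,0.295,-0.17,0.072,-0.067],[0,0.295,-0.17,0.072,-0.067],[0,0.295,-0.17,0.072,-0.067]]]'

```text
time_s: 22.25
ee_pos: [0.4508, 0.3013, 0.2639]
eef_rot: [0.729, 0.684, -0.001, -0.0]
force: [0.2, -0.2, 0.3]
gripper_width: 0.998
```

```bash
python3 go.py 450.8,303.4,19,1.507; python3 - <<'E'
from h import *
p,d=camera("wrist"); c=camera_params("wrist")
print("silver wrist",find(p,d,c,"any",(150,20,520,400),.022,(.014,.03)))
E
```

```text
t 22.25 grasp [450.8 301.3 108.9] th 1.508 tilt 0.003 F [ 0.2 -0.2  0.3] w 84.9 q [ 0.47  0.25 -0.38  0.94 -0.    2.1 ]
(450.8, 303.4, 19.0, 1.507) -> [ 0.0021 -0.0001  0.0899  0.0006]
silver wrist {'c': array([451. , 305.3]), 'size': array([ 59.8, 103.7]), 'longdir': 1.507, 'h': 23.4, 'n': 17403, 'px': (318, 238)}
```

arm_command --deltas '[[[0,0.002,0,0.03,0],[0,0.002,0,0.06,0],[0,0.002,0,0.08,0],[0,0.002,0,0.09,0],[0,0.002,0,0.09,0],[255,0.002,0,0.09,0],[255,0.002,0,0.09,0],[255,0.002,0,0.09,0],[255,0.002,0,0.09,0],[255,0.002,0,0.09,0],[255,0.002,0,0.09,0],[255,0.002,0,0.09,0]]]'

```text
time_s: 23.3
ee_pos: [0.4527, 0.304, 0.1771]
eef_rot: [0.729, 0.684, 0.002, 0.001]
force: [-0.7, -0.7, 6.9]
gripper_width: 0.684
```

```bash
python3 go.py 452.5,96.7,110,1.347
```

```text
t 23.3 grasp [452.7 304.   22.1] th 1.507 tilt 0.004 F [-0.7 -0.7  6.9] w 58.1 q [ 0.47  0.36 -0.45  0.76 -0.    2.11]
(452.5, 96.7, 110.0, 1.347) -> [-0.2069  0.0131 -0.0879  0.1597]
```

arm_command --deltas '[[[255,0,0,-0.02,0],[255,0,0,-0.05,0],[255,0,0,-0.08,0],[255,0,0,-0.08,0],[255,-0.034,0.002,-0.08,0.03],[255,-0.068,0.004,-0.08,0.06],[255,-0.102,0.006,-0.08,0.09],[255,-0.136,0.008,-0.08,0.12],[255,-0.17,0.01,-0.08,0.16],[255,-0.207,0.013,-0.08,0.16],[255,-0.207,0.013,-0.08,0.16],[255,-0.207,0.013,-0.08,0.16]]]'

```text
time_s: 24.3
ee_pos: [0.4512, 0.0944, 0.2547]
eef_rot: [0.783, 0.622, 0.0, 0.0]
force: [0.6, 0.1, -2.7]
gripper_width: 0.683
```

```bash
python3 held2.py any 0; python3 held2.py white 0; python3 go.py 452.5,96.7,30,1.347
```

```text
held {'c': array([452.4, 101.2]), 'size': array([88.4, 94.1]), 'longdir': 1.344, 'h': 99.7, 'n': 39398, 'px': (320, 294)} top 0.09970403408140274
held {'c': array([458.8, 128.5]), 'size': array([38.3, 58.7]), 'longdir': 2.916, 'h': 99.5, 'n': 6939, 'px': (333, 210)} top 0.09971483818823743
t 24.4 grasp [451.3  96.2  99.7] th 1.347 tilt 0.001 F [-0.8  0.5 -2.8] w 58.2 q [ 0.07  0.12 -0.56  0.89  0.    1.86]
(452.5, 96.7, 30.0, 1.347) -> [ 0.0007  0.0011  0.0697 -0.0005]
```

arm_command --deltas '[[[255,0,0.001,0.03,0],[255,0,0.001,0.05,0],[255,0,0.001,0.063,0],[255,0,0.001,0.0695,0],[255,0,0.001,0.0695,0],[255,0,0.001,0.0695,0],[0,0,0.001,0.0695,0],[0,0,0.001,0.0695,0],[0,0,0.001,0.0695,0],[0,0,0.001,0.0695,0],[0,0,0.001,0.0695,0],[0,0,0.001,0.0695,0]]]'

```text
time_s: 25.4
ee_pos: [0.4524, 0.0958, 0.1854]
eef_rot: [0.782, 0.624, 0.0, 0.0]
force: [-0.4, -1.3, 0.2]
gripper_width: 1.0
```

arm_command --deltas '[[[0,0,0,-0.04,0],[0,0,0,-0.08,0],[0,0,0,-0.12,0],[0,0,0,-0.16,0],[0,0,0,-0.2,0],[0,-0.041,0,-0.2,0],[0,-0.08,0,-0.2,0],[0,-0.12,0,-0.2,0],[0,-0.16,0,-0.2,0],[0,-0.2,0,-0.2,0],[0,-0.24,0,-0.2,0],[0,-0.28,0.0,-0.2,0]]]'

```text
time_s: 26.4
ee_pos: [0.389, -0.1788, 0.3854]
eef_rot: [0.782, 0.624, 0.0, 0.0]
force: [1.1, 0.2, 0.4]
gripper_width: 1.004
```

arm_command --deltas '[[[0,-0.04,0,0,0],[0,-0.08,0,0,0],[0,-0.12,0,0,0],[0,-0.16,0,0,0],[0,-0.2,0,0,0],[0,-0.24,0,0,0],[0,-0.28,0,0,0],[0,-0.28,0,0,0],[0,-0.28,0,0,0],[0,-0.28,0,0,0]]]'

```text
time_s: 27.23
ee_pos: [0.3275, -0.45, 0.3847]
eef_rot: [0.782, 0.623, 0.0, -0.001]
force: [-0.6, 0.7, -0.4]
gripper_width: 0.997
```

```bash
python3 go.py; python3 - <<'E'
from h import *
p,d=camera("top"); c=camera_params("top"); cv2.imwrite("pics/top9.png",p[:,:,::-1])
for n,win,z,pl in [("silver",(220,185,325,265),.03,(452.5,96.7,1.347)),("black",(425,105,520,175),.03,(624.4,-298,1.44)),("teal",(340,195,420,265),.042,(446,-105.6,1.69)),("tester",(130,100,210,180),.042,(620.7,295.6,1.341)),("lens",(345,100,410,170),.048,(625.8,-112.1,0))]:
    f=find(p,d,c,"any",win,z,(z-.006,z+.008)); print(n,f, "off",f and round(float(np.hypot(*(f["c"]-pl[:2]))),1))
E
```

```text
t 27.23 grasp [ 327.5 -450.   229.7] th 1.346 tilt 0.002 F [-0.6  0.7 -0.4] w 84.8 q [-1.06  0.17 -0.21  1.2   0.    0.74]
silver {'c': array([454.3,  97.4]), 'size': array([ 60. , 103.7]), 'longdir': 1.347, 'h': 29.9, 'n': 1711, 'px': (271, 226)} off 1.9
black {'c': array([ 625.7, -298.5]), 'size': array([ 60.9, 104.6]), 'longdir': 1.44, 'h': 29.9, 'n': 1608, 'px': (474, 138)} off 1.4
teal {'c': array([ 448.9, -106.6]), 'size': array([50.1, 66.7]), 'longdir': 1.688, 'h': 41.9, 'n': 923, 'px': (379, 228)} off 3.1
tester {'c': array([622.8, 293.6]), 'size': array([50.2, 66.1]), 'longdir': 1.341, 'h': 41.8, 'n': 932, 'px': (166, 137)} off 2.9
lens {'c': array([ 626.7, -111. ]), 'size': array([38.3, 38.7]), 'longdir': 3.125, 'h': 48.0, 'n': 338, 'px': (380, 135)} off 1.4
```

View pics/top9.png

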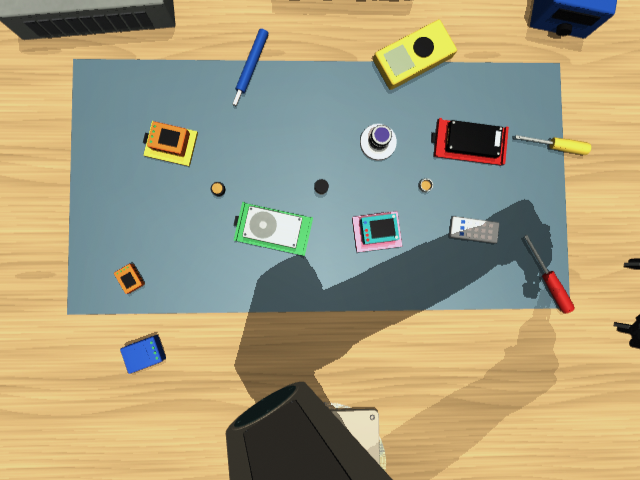

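The final view shows all five seated and released: tester (166,137), lens (380,135), black drive (474,138), silver drive (271,226), camera head (379,228). The lookalikes haven't moved. Handing in.

```bash
python3 -c "
from station import ticket; print(ticket.close_job())"
```

```text
the job is handed in; nothing more can be done
None
```

The job is handed in at about 27 s of the 138 s allowed. All five things are on their places and released, and the arm is clear of everything. I took both piles apart from the top: lens, tester, camera head, black drive, then silver drive.

These are the last top-camera readings. The limits are 12 mm off centre, 4 mm in height and 0.25 rad in angle.

| Thing | Place | Off centre | Top height (expected) | Angle off |
|---|---|---|---|---|
| Silver drive | Green cradle | 1.9 mm | 29.9 mm (30) | under 0.01 rad |
| Black drive | Red cradle | 1.4 mm | 29.9 mm (30) | under 0.01 rad |
| Camera head | Pink pad | 3.1 mm | 41.9 mm (42) | under 0.01 rad |
| Tester | Yellow base | 2.9 mm | 41.8 mm (42) | under 0.01 rad |
| Lens | White stand | 1.4 mm | 48.0 mm (48) | round, not applicable |

- **Failed or disagreeing checks:** The top and wrist cameras disagreed by 1 to 4 mm on the same things. My first two red-cradle masks misjudged its length because of a missed edge and its clip, so I measured it again with a better mask before using it. An early check of the tester after placing was partly hidden by the arm, and a later clear view gave the figure above.
- **Not checked directly:** I measured no tilt or speed. The top heights are what flat, upright things should give.

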